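Find the tired spring plunger and switch its channel off

ROBOT

A 7-joint arm with a two-finger parallel gripper is mounted at the origin on the work surface. World frame = base frame: x ahead of the robot, y to its left, z up, the work surface at z = 0. Lengths are in m, angles in rad, forces in N, time in s.
With the tool pointing down it reaches from about 0.425 to 0.875 m from the base axis. Payload 4.7 kg.
Tool frame: the origin (TCP) lies at the very end of the fingers, on their centre line; the grasp point (between the pads) lies 19 mm behind it (ctrl.grasp_offset is the distance from the TCP to the grasp point, in m); z points along the fingers, y is the direction in which the jaws open and shut (so a half turn about z gives the same grasp; the last joint's range is limited). The gripper opens to 87 mm and grips with 3 to 60 N. Pads are 19 mm wide; open, the fingers measure 117 mm over their backs; the gripper's body (75 mm by 190 mm) begins 51 mm behind the grasp point.
Start: joints at [-1.228, 0.321, -0.07, 1.45, 0.023, 1.371, -0.057], TCP at [0.21, 0.615, 0.223] pointing down, gripper open.
Joint ranges: [-2.86, 2.86], [-0.3, 2.09], [-1.38, 1.24], [0.06, 2.45], [-1.56, 4.7], [0.09, 2.05], [-2.69, 2.69]. Speed limits (rad/s): [2.57, 2.57, 3.14, 3.14, 3.14, 3.14, 3.14].

INTERFACE

Orientations are given as a rotation vector (axis times angle).
In Python, from bench import ctrl gives the robot as it stands.
- The arm moves only by the shell command python3 -m creep 'ROWS' [FORCE]. ROWS is JSON, a list that holds one entry, the list of rows, each a list of 7 numbers: the opening, from 0 (shut) to 1 (fully open), then the shift along the tool's x, y, z in mm, then the turn, a rotation vector about the tool's x, y, z in rad. In form: [[[grip, dx, dy, dz, rx, ry, rz], ...]]. A call has 1 to 5 rows; each row is the pose to reach, as a shift and turn from the pose commanded when the call began, along the tool's axes at that moment; what a row does not reach only later rows make up. A row lasts 1/10 s, in which the tool goes at most 50 mm and 8.59 degrees, less where a joint would pass 70% of its speed; a pose out of reach is approached as far as the arm can. A call with a gripper value outside its range is refused whole. The fingers move at their own pace and stop on an object; FORCE is the grip in N (left out, the last holds). Time passes only in rows, so rows that repeat a pose let the fingers close. It gives the time, the measured TCP pose, the force and the opening at its end, in the units of the state.
- ctrl.get_state(): the state, without advancing time (a new reading comes with each control period).
- ctrl.get_image(name): name is "scene" or "top"; returns the picture (384x512x3 uint8, red, green, blue); there is no depth.
- ctrl.camera_params(name): a dict with "K" (3x3 intrinsics, pixels), "pose" (4x4, takes a point from camera to world coordinates). Camera axes: x right, y down, z forward; pixel columns grow to the right and rows downward; lengths in m; the calibration is good to about 2 mm. A picture is of the moment at which its call begins. camera_params takes no time and is no camera call.
- ctrl.close_job(): hands the job in, once; it reports no verdict.
The state is a dict: "time": time; "joint_positions": joint angles; "qd": joint speeds; "joint_torque": joint torques, N m; "position": TCP position; "tool_rot": TCP orientation; "ft_force": force on the tool from outside, world axes, zero at the start; "torque": the same for the moment, N m; "grip_width": opening from 0.0 (shut) to 1.0 (fully open).
Only numpy, scipy, OpenCV 4.12 (cv2) and the standard library are available. Lean on these libraries where they do the work, as an engineer would, in place of code of your own. Each camera call takes 0.05 s, during which the arm holds its last target. There are 200 camera calls.

TASK

One of the four yellow-capped spring plungers on the test jig has a tired spring: working from the robot's left to its right, press each plunger in turn straight along its slanted axis with the same light force of about 6 newtons and compare how far they go in. Then push the red toggle of the one that gave clearly the most all the way over, away from the robot, and leave the other three toggles as they are. Push gently, let go of everything at the end, and do not shift the things lying around.

Things in the scene. Friction and masses are not known exactly. Their poses are not given: they have to be found in the camera images.
- jig: Test jig, aluminium plate 240 (x) by 450 (y) by 12 mm. Origin: centre of its underside on the bench; x away from the robot, y to its left at yaw 0. Four grey channel blocks stand on it in a row along y, 74 mm apart. A fixed lamp bar above and behind the row fills x +35 to +105, y +-180, z 235 to 255 mm (posts at x +92, y +-167): no room to press the yellow caps with an upright tool.
- chan_a: One of four like grey blocks on the jig (letters do not tell the place). 60 mm wide (y); deck x -90 to +10 mm, 30 mm high, with a toggle; higher back part x +6 to +62 mm with a yellow-capped sprung plunger. Origin: centre of underside, 12 mm above the bench; x away from the robot, z up. Plunger axis: in the x-z plane, 30 degrees from vertical, outward (-0.5, 0, 0.866) in this frame.
- cap_a (a point): Centre of the outer face of the yellow plunger cap (22 mm across) of chan_a; moves with it. At rest at (+16, 0, +88) mm in the block's frame; its z axis points out along the plunger axis. Press along -z.
- plunger_a (a joint): Depression of that plunger in m: 0 at rest, 0.016 at its end stop; springs back. Force starts at about 1.5 N and rises linearly; at 6 N the three good plungers go in 4 to 5.5 mm, the one tired plunger about 10.5 mm. Under 4 N along the axis is no proper test.
- toggle_a (a joint): Toggle angle in rad: 0 = on, leaning 0.5 rad to the robot side (-x of the block); 1.0 = off, leaning 0.5 rad away. It pivots about the block's y axis at (-60, 0, +30) mm in the block's frame: a 9 mm steel rod with a red ball (18 mm across) centred 45 mm from the pivot. Needs about 1.5 N at the ball, stays where it is left.
- chan_b: One of four like grey blocks on the jig (letters do not tell the place). 60 mm wide (y); deck x -90 to +10 mm, 30 mm high, with a toggle; higher back part x +6 to +62 mm with a yellow-capped sprung plunger. Origin: centre of underside, 12 mm above the bench; x away from the robot, z up. Plunger axis: in the x-z plane, 30 degrees from vertical, outward (-0.5, 0, 0.866) in this frame.
- cap_b (a point): Centre of the outer face of the yellow plunger cap (22 mm across) of chan_b; moves with it. At rest at (+16, 0, +88) mm in the block's frame; its z axis points out along the plunger axis. Press along -z.
- plunger_b (a joint): Depression of that plunger in m: 0 at rest, 0.016 at its end stop; springs back. Force starts at about 1.5 N and rises linearly; at 6 N the three good plungers go in 4 to 5.5 mm, the one tired plunger about 10.5 mm. Under 4 N along the axis is no proper test.
- toggle_b (a joint): Toggle angle in rad: 0 = on, leaning 0.5 rad to the robot side (-x of the block); 1.0 = off, leaning 0.5 rad away. It pivots about the block's y axis at (-60, 0, +30) mm in the block's frame: a 9 mm steel rod with a red ball (18 mm across) centred 45 mm from the pivot. Needs about 1.5 N at the ball, stays where it is left.
- chan_c: One of four like grey blocks on the jig (letters do not tell the place). 60 mm wide (y); deck x -90 to +10 mm, 30 mm high, with a toggle; higher back part x +6 to +62 mm with a yellow-capped sprung plunger. Origin: centre of underside, 12 mm above the bench; x away from the robot, z up. Plunger axis: in the x-z plane, 30 degrees from vertical, outward (-0.5, 0, 0.866) in this frame.
- cap_c (a point): Centre of the outer face of the yellow plunger cap (22 mm across) of chan_c; moves with it. At rest at (+16, 0, +88) mm in the block's frame; its z axis points out along the plunger axis. Press along -z.
- plunger_c (a joint): Depression of that plunger in m: 0 at rest, 0.016 at its end stop; springs back. Force starts at about 1.5 N and rises linearly; at 6 N the three good plungers go in 4 to 5.5 mm, the one tired plunger about 10.5 mm. Under 4 N along the axis is no proper test.
- toggle_c (a joint): Toggle angle in rad: 0 = on, leaning 0.5 rad to the robot side (-x of the block); 1.0 = off, leaning 0.5 rad away. It pivots about the block's y axis at (-60, 0, +30) mm in the block's frame: a 9 mm steel rod with a red ball (18 mm across) centred 45 mm from the pivot. Needs about 1.5 N at the ball, stays where it is left.
- chan_d: One of four like grey blocks on the jig (letters do not tell the place). 60 mm wide (y); deck x -90 to +10 mm, 30 mm high, with a toggle; higher back part x +6 to +62 mm with a yellow-capped sprung plunger. Origin: centre of underside, 12 mm above the bench; x away from the robot, z up. Plunger axis: in the x-z plane, 30 degrees from vertical, outward (-0.5, 0, 0.866) in this frame.
- cap_d (a point): Centre of the outer face of the yellow plunger cap (22 mm across) of chan_d; moves with it. At rest at (+16, 0, +88) mm in the block's frame; its z axis points out along the plunger axis. Press along -z.
- plunger_d (a joint): Depression of that plunger in m: 0 at rest, 0.016 at its end stop; springs back. Force starts at about 1.5 N and rises linearly; at 6 N the three good plungers go in 4 to 5.5 mm, the one tired plunger about 10.5 mm. Under 4 N along the axis is no proper test.
- toggle_d (a joint): Toggle angle in rad: 0 = on, leaning 0.5 rad to the robot side (-x of the block); 1.0 = off, leaning 0.5 rad away. It pivots about the block's y axis at (-60, 0, +30) mm in the block's frame: a 9 mm steel rod with a red ball (18 mm across) centred 45 mm from the pivot. Needs about 1.5 N at the ball, stays where it is left.
- capacitor: Blue upright capacitor can, 24 mm across, 40 mm tall, loose on the left end of the jig plate. Origin: centre of underside. Bystander.
- heatsink: Finned aluminium heatsink 34 by 30 by 30 mm, loose on the right end of the jig plate. Origin: centre of underside. Bystander.
- screwdriver: Black-handled screwdriver 160 mm long, 26 mm thick, lying in front of the jig. Origin: middle of its length on the bench, x along it to the tip. Bystander.
- dish: Steel parts dish, 80 mm across, 28 mm high. Origin: centre of underside. Bystander.
- tester: Black handheld component tester 125 by 75 by 37 mm. Origin: centre of underside. Bystander.
- tape: Roll of yellow tape lying flat, 90 mm across, 20 mm high. Origin: centre of underside. Bystander.
- psu_case: Steel power-supply case with yellow band, 140 by 150 by 85 mm. Origin: centre of underside. Bystander.

How it is judged:
By the outcome, as a careful person would: the job done as asked, in the order asked, and still so for the second after the job is handed in, with the robot touching nothing.
It also fails if it takes over 54 s, if anything falls off the work surface, if the arm or the gripper's body presses on something with over 40 N, if the wrist force passes 120 N, or if a joint passes its speed limit or range.

## Working session

There is one attempt and no reset: what is moved stays moved. The work goes in short steps, Python scripts to look and compute and a shell command to move; the robot and the scene stay as the last step left them, time stands still between calls to the robot, and variables do not carry over. Pictures are saved under pics/ and viewed, about 8 in all and at most 12, crops included, and the job is handed in when it is done.

```bash
ls; mkdir -p pics; python3 - <<'E'
from bench import ctrl
import cv2,json
s=ctrl.get_state();print(s)
for n in("scene","top"):
    im=ctrl.get_image(n);cv2.imwrite(f"pics/{n}0.png",im[:,:,::-1]);p=ctrl.camera_params(n);print(n,p["K"],p["pose"])
a=cv2.imread("pics/scene0.png");b=cv2.imread("pics/top0.png")
cv2.imwrite("pics/both0.png",cv2.resize(cv2.hconcat([a,b]),(800,300)))
E
```

```text
pics
{'time': 0.0, 'joint_positions': array([-1.22788428,  0.32185841, -0.07004586,  1.45169248,  0.02256606,
        1.37081454, -0.0569042 ]), 'qd': array([ 9.54702786e-05,  1.43590674e-03, -1.25025846e-03, -2.45782386e-04,
       -1.23718953e-03,  1.70832692e-03, -2.70879421e-04]), 'joint_torque': array([-8.14252562e-04, -4.91283739e+01, -4.04363852e-01, -3.12530279e+01,
       -6.39329106e-02,  4.37381922e-02,  1.74016427e-04]), 'position': array([0.20977247, 0.61461691, 0.22142944]), 'tool_rot': array([-5.14158657e-01, -3.09898112e+00,  3.09644405e-03]), 'ft_force': array([-0.67539946,  0.54944862, -0.03327548]), 'torque': array([-0.0271495 ,  0.00822115,  0.01278894]), 'grip_width': 0.9995059180297854}
scene [[427.33105837   0.         265.64948609]
 [  0.         427.33105837 187.22241259]
 [  0.           0.           1.        ]] [[-0.96486559  0.22667254 -0.1328682   0.6651645 ]
 [ 0.2627346   0.83664409 -0.48062167  0.57922519]
 [ 0.00221966 -0.49864438 -0.86680381  1.09113301]
 [ 0.          0.          0.          1.        ]]
top [[408.28870112   0.         245.13125781]
 [  0.         408.28870112 182.26820652]
 [  0.           0.           1.        ]] [[ 0.00737735 -0.98029084  0.19742198  0.23570078]
 [-0.9999268  -0.00912518 -0.00794503 -0.00768377]
 [ 0.00958995 -0.19734892 -0.98028641  1.47179414]
 [ 0.          0.          0.          1.        ]]
```

View pics/top0.png

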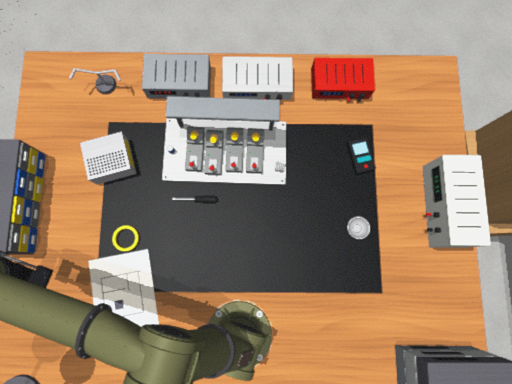

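View pics/scene0.png

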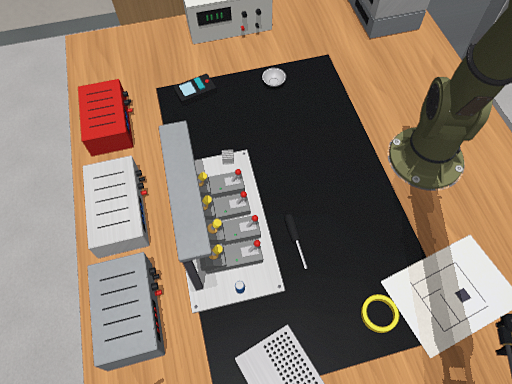

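The top view shows yellow caps near (193,137), (212,140), (234,138) and (256,138), with the red balls about 27 px below each. The lamp bar sits above them and the screwdriver is at (197,199). The scene view shows the same row with the caps partly behind the bar. Next I measure these points.

```bash
cat > h.py <<'E'
import numpy as np,cv2
from bench import ctrl
from scipy.spatial.transform import Rotation as R
def ray(n,uv):
    p=ctrl.camera_params(n);d=p["pose"][:3,:3]@np.linalg.solve(p["K"],[*uv,1]);return p["pose"][:3,3],d
def plane(n,uv,z):
    o,d=ray(n,uv);return o+d*(z-o[2])/d[2]
def tri(a,b):
    A=np.zeros((3,3));v=np.zeros(3);L=[]
    for n,uv in(("top",a),("scene",b)):
        o,d=ray(n,uv);d=d/np.linalg.norm(d);P=np.eye(3)-np.outer(d,d);A+=P;v+=P@o;L.append((P,o))
    x=np.linalg.solve(A,v);return x,max(np.linalg.norm(P@(x-o)) for P,o in L)
def blobs(im,kind):
    h=cv2.cvtColor(im,cv2.COLOR_RGB2HSV);H,S,V=cv2.split(h)
    m=((H>18)&(H<35)&(S>130)&(V>90)) if kind=="y" else (((H<8)|(H>172))&(S>130)&(V>80))
    n,l,st,c=cv2.connectedComponentsWithStats(m.astype(np.uint8))
    return [(c[i],st[i]) for i in range(1,n) if st[i][4]>=8]
E
python3 - <<'E'
from h import *
np.set_printoptions(precision=4,suppress=True)
roi={"top":(165,100,290,185),"scene":(185,140,285,300)}
out={}
for n in roi:
    im=cv2.cvtColor(cv2.imread(f"pics/{n}0.png"),cv2.COLOR_BGR2RGB);x0,y0,x1,y1=roi[n]
    for k in "yr":
        bl=[(c,s) for c,s in blobs(im,k) if x0<c[0]<x1 and y0<c[1]<y1]
        bl.sort(key=lambda t:t[0][0] if n=="top" else -t[0][1])
        out[n,k]=[c for c,s in bl]
        for c,s in bl: print(n,k,c,s[:5],plane(n,c,.0815 if k=="r" else .096))
    g=cv2.cvtColor(im,cv2.COLOR_RGB2HSV);m=((g[...,1]<40)&(g[...,2]>190)).astype(np.uint8)
for k in "yr":
    for a,b in zip(out["top",k],out["scene",k]): print(k,*tri(a,b))
a=cv2.imread("pics/top0.png")[90:190,155:295];b=cv2.imread("pics/scene0.png")[140:310,180:290]
cv2.imwrite("pics/c0.png",cv2.hconcat([cv2.resize(a,(490,350),interpolation=2),cv2.resize(b,(226,350),interpolation=2)]))
E
```

```text
top y [193.4082 135.2245] [190 131   8   9  49] [0.6797 0.1642 0.096 ]
top y [213.1522 138.5652] [210 135   8   8  46] [0.6682 0.0946 0.096 ]
top y [234.0417 136.2292] [231 132   7   9  48] [0.6775 0.0214 0.096 ]
top y [255.1556 137.1778] [252 134   7   8  45] [ 0.6748 -0.0529  0.096 ]
top r [191.2143 163.6429] [189 162   5   4  14] [0.5805 0.1703 0.0815]
top r [211.2857 167.5   ] [210 166   4   4  14] [0.5673 0.0998 0.0815]
top r [232.7143 164.5   ] [231 163   4   4  14] [0.5788 0.025  0.0815]
top r [254.  165.5] [253 164   3   4  12] [ 0.5759 -0.0496  0.0815]
scene y [213.9231 256.8462] [211 256   6   3  13] [0.687  0.1845 0.096 ]
scene y [217.2533 249.1467] [212 244  11  11  75] [0.675 0.167 0.096]
scene y [214.9896 225.0938] [208 219  14  14  96] [0.6669 0.1013 0.096 ]
scene y [206.6269 199.4925] [202 195  10  10  67] [0.673  0.0228 0.096 ]
scene y [202.0877 176.0877] [198 172   9   9  57] [ 0.6707 -0.0517  0.096 ]
scene r [256.6571 242.9429] [254 240   6   7  35] [0.5752 0.1707 0.0815]
scene r [254.4138 217.7241] [252 215   6   6  29] [0.563  0.1006 0.0815]
scene r [243.1034 193.6897] [241 191   6   6  29] [0.5745 0.0229 0.0815]
scene r [237.7037 171.5556] [235 169   6   6  27] [ 0.5723 -0.0495  0.0815]
y [0.6894 0.1695 0.0607] 0.0018705585956915582
y [ 0.6892  0.1108 -0.0162] 0.01587323196072992
y [ 0.6876  0.0365 -0.0055] 0.025125189005749855
y [ 0.6897 -0.0466 -0.0059] 0.019262927320972824
r [0.5775 0.171  0.0855] 0.002288470242310636
r [0.5649 0.1006 0.084 ] 0.002006961165012462
r [0.5761 0.0255 0.0876] 0.0012969792102414403
r [ 0.5738 -0.0487  0.0843] 0.0015617681613146247
```

View pics/c0.png

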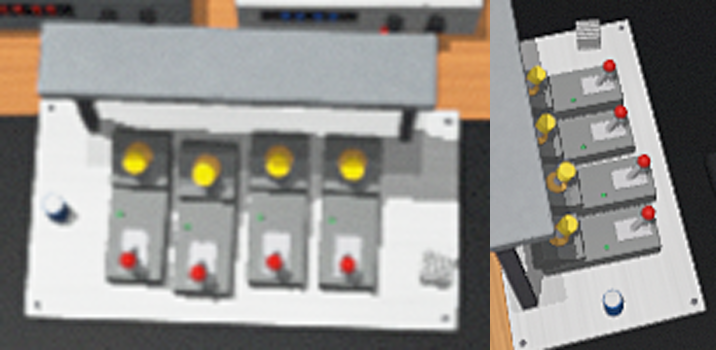

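The crop shows the four caps clear of the bar in the top view, and the balls clear in both views. Plate corner holes are near crop (52,107), (448,121), (37,305) and (446,318). Next: jig yaw from those holes, then the press targets.

```bash
cat >> h.py <<'E'
YAW=-0.03
CAPS=None
def rot(yaw,tilt):
    # tool y along +-block y, z into plunger at tilt from vertical
    z=np.array([np.sin(tilt)*np.cos(yaw),np.sin(tilt)*np.sin(yaw),-np.cos(tilt)]);r=R.from_rotvec(ctrl.get_state()["tool_rot"])
    y=np.array([-np.sin(yaw),np.cos(yaw),0]); y=y if y@r.as_matrix()[:,1]>0 else -y
    return R.from_matrix(np.c_[np.cross(y,z),y,z])
def go(p,Rt):
    s=ctrl.get_state();r=R.from_rotvec(s["tool_rot"])
    print("shift mm",(r.inv().apply(np.array(p)-s["position"])*1e3).round(1),"turn",(r.inv()*Rt).as_rotvec().round(4))
E
python3 - <<'E'
from h import *
np.set_printoptions(precision=4,suppress=True)
H=[plane("top",(155+u/3.5,90+v/3.5),.012) for u,v in((52,107),(448,121),(37,305),(446,318))]
for p in H: print(p)
d=lambda a,b:(H[b]-H[a])
for a,b in((1,0),(3,2)): v=d(a,b);print("yaw from y",np.arctan2(-v[0],v[1]),np.linalg.norm(v))
for a,b in((2,0),(3,1)): v=d(a,b);print("yaw from x",np.arctan2(v[1],v[0]),np.linalg.norm(v))
print("centre",np.mean(H,axis=0))
b=np.array([(.5785,.1705),(.5655,.1002),(.577,.024),(.5745,-.0496)])
c=np.array([(.6774,.1656),(.667,.098),(.6752,.0221),(.6727,-.0523)])
for i in range(4): print((c-b)[i],np.linalg.norm((c-b)[i]))
print(R.from_rotvec(ctrl.get_state()["tool_rot"]).as_matrix())
go((.45,.165,.35),rot(-.03,np.pi/6))
E
```

```text
[0.7634 0.2649 0.012 ]
[ 0.7522 -0.1602  0.012 ]
[0.5461 0.271  0.012 ]
[ 0.5362 -0.1557  0.012 ]
yaw from y -0.026335108559681696 0.42519252631224946
yaw from y -0.023081273328073307 0.42682729166089983
yaw from x -0.028160700721578082 0.21737532773257748
yaw from x -0.020614121659383422 0.21598967689920273
centre [0.6495 0.055  0.012 ]
[ 0.0989 -0.0049] 0.09902131083761716
[ 0.1015 -0.0022] 0.10152383956490224
[ 0.0982 -0.0019] 0.09821837913547551
[ 0.0982 -0.0027] 0.09823711111387586
[[-0.9464  0.3229 -0.0005]
 [ 0.3229  0.9464 -0.0016]
 [-0.0001 -0.0017 -1.    ]]
shift mm [-372.6 -348.3 -127.8] turn [-0.0799 -0.5198 -0.2915]
```

```bash
python3 - <<'E'
from h import *
go((.52,.167,.30),rot(-.025,np.pi/6))
E
python3 -m creep '[[[0,0,0,-20,0,0,0],[0,-60,-40,-40,0,0,0],[0,-110,-80,-60,0,-0.1,0],[0,-160,-120,-70,0,-0.2,-0.1],[0,-200,-160,-78,-0.05,-0.3,-0.2]]]' 10
python3 - <<'E'
from h import *
go((.52,.167,.30),rot(-.025,np.pi/6))
E
```

```text
shift mm [-438.2 -323.7  -77.8] turn [-0.0812 -0.5197 -0.2964]
time: 0.6
position: [0.3183, 0.4533, 0.2898]
tool_rot: [0.174, 2.829, 0.0]
ft_force: [-0.0, 0.2, 0.5]
grip_width: 0.627
shift mm [-228.1 -259.9   56.4] turn [-0.0211 -0.2155 -0.0945]
```

```bash

python3 -m creep '[[[0,-40,-40,10,0,-0.05,0],[0,-80,-80,20,0,-0.1,-0.05],[0,-120,-120,30,-0.02,-0.15,-0.09],[0,-150,-160,37,-0.02,-0.21,-0.09],[0,-180,-200,44,-0.02,-0.21,-0.09]]]' 10
python3 - <<'E'
from h import *
Rt=rot(-.025,np.pi/6)
go((.52,.167,.30),Rt)
go(np.array((.677,.167,.1))-.07*Rt.as_matrix()[:,2],Rt)
print(ctrl.get_state()["joint_positions"].round(2))
E
```

```text
time: 1.1
position: [0.4627, 0.2501, 0.2954]
tool_rot: [0.041, 2.627, -0.01]
ft_force: [1.4, 0.4, 0.0]
grip_width: 0.173
shift mm [-54.4 -81.3  25.4] turn [-0.0027 -0.0095 -0.0056]
shift mm [-92.  -76.7 206.7] turn [-0.0027 -0.0095 -0.0056]
[-1.   -0.29  0.16  2.01  0.48  1.11  0.55]
```

```bash

python3 -m creep '[[[0,-20,-18,40,0,0,0],[0,-40,-36,80,0,-0.005,0],[0,-60,-54,120,0,-0.01,-0.005],[0,-80,-72,160,0,-0.01,-0.005],[0,-92,-77,206,0,-0.01,-0.005]]]' 10
python3 -m creep '[[[0,0,0,0,0,0,0],[0,0,0,0,0,0,0]]]'
cat > nxt.py <<'E'
from h import *
import sys
CAP=[(.677,.167,.1),(.665,.096,.1),(.675,.021,.1),(.6725,-.053,.1)]
i=int(sys.argv[1]);back=float(sys.argv[2])
Rt=rot(-.025,np.pi/6);a=Rt.as_matrix()[:,2]
go(np.array(CAP[i])-back*a,Rt)
s=ctrl.get_state();print("axial F",-s["ft_force"]@a,"s",(s["position"]-np.array(CAP[i]))@a*1e3,s["joint_positions"].round(2),s["qd"].round(3).max())
E
python3 nxt.py 0 .015
```

```text
time: 1.6
position: [0.6446, 0.1659, 0.1631]
tool_rot: [0.043, 2.614, -0.011]
ft_force: [0.2, 1.7, 0.3]
grip_width: 0.008
time: 1.8
position: [0.6416, 0.1679, 0.1604]
tool_rot: [0.039, 2.62, -0.015]
ft_force: [0.9, 0.5, 0.4]
grip_width: 0.006
shift mm [-0.6  0.4 55.1] turn [-0.0058 -0.0024 -0.0033]
axial F -0.11024382749489989 s -70.07048308012604 [-0.87  0.07  0.47  1.99  0.31  0.64  0.92] 0.009
```

```bash

python3 -m creep '[[[0,-0.6,0.4,25,0,0,0],[0,-0.6,0.4,45,-0.005,0,-0.003],[0,-0.6,0.4,55,-0.005,-0.002,-0.003],[0,-0.6,0.4,58,-0.005,-0.002,-0.003],[0,-0.6,0.4,58,-0.005,-0.002,-0.003]]]'
python3 -m creep '[[[0,0,0,0,0,0,0],[0,0,0,0,0,0,0]]]'
python3 nxt.py 0 0
python3 - <<'E'
from h import *
p={}
for n in("scene","top"): p[n]=ctrl.get_image(n)[:,:,::-1]
a=p["top"][90:190,155:295];b=p["scene"][140:310,180:290]
cv2.imwrite("pics/c1.png",cv2.hconcat([cv2.resize(a,(490,350),interpolation=2),cv2.resize(b,(226,350),interpolation=2)]))
E
```

```text
time: 2.3
position: [0.6717, 0.1691, 0.1136]
tool_rot: [0.032, 2.614, -0.004]
ft_force: [-0.1, 0.1, -0.2]
grip_width: 0.009
time: 2.5
position: [0.672, 0.1688, 0.1138]
tool_rot: [0.033, 2.614, -0.004]
ft_force: [0.1, 0.4, 0.4]
grip_width: 0.006
shift mm [ 2.6 -1.7 14.5] turn [ 0.0035  0.0039 -0.0009]
axial F 0.31002215816607004 s -14.497488496684035 [-0.83  0.19  0.48  1.98  0.22  0.52  1.  ] 0.005
```

View pics/c1.png

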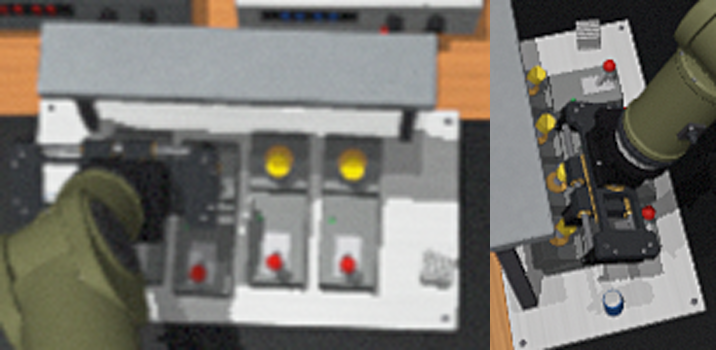

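The fingertips sit just off cap 1 and clear of the bar and balls. I approach to contact in small steps.

```bash

python3 -m creep '[[[0,2.6,-1.7,4,0,0.004,0],[0,2.6,-1.7,8,0.003,0.004,0],[0,2.6,-1.7,10,0.003,0.004,0],[0,2.6,-1.7,10,0.003,0.004,0]]]' >/dev/null; python3 nxt.py 0 0
for k in 1; do python3 -m creep '[[[0,0,0,1,0,0,0],[0,0,0,2,0,0,0],[0,0,0,2,0,0,0],[0,0,0,2,0,0,0]]]'>/dev/null; python3 nxt.py 0 0; done
python3 -m creep '[[[0,0,0,1,0,0,0],[0,0,0,2,0,0,0],[0,0,0,2,0,0,0],[0,0,0,2,0,0,0]]]'>/dev/null; python3 nxt.py 0 0
```

```text
shift mm [-1.3  0.8  2.9] turn [-0.0015 -0.0022 -0.0004]
axial F -0.405532217464397 s -2.944446090196465 [-0.82  0.21  0.47  1.98  0.21  0.5   1.01] 0.003
shift mm [-0.8  0.6  1.6] turn [-0.0007 -0.0013 -0.0007]
axial F 1.7226194579682237 s -1.5898020322648596 [-0.82  0.22  0.47  1.98  0.21  0.5   1.01] 0.0
shift mm [-0.8  0.6 -0.4] turn [-0.0008 -0.0013 -0.0007]
axial F 3.7683150190043846 s 0.44469416981182147 [-0.81  0.22  0.47  1.97  0.2   0.49  1.01] 0.001
```

```bash

python3 -m creep '[[[0,0,0,1,0,0,0],[0,0,0,2.2,0,0,0],[0,0,0,2.2,0,0,0],[0,0,0,2.2,0,0,0]]]'>/dev/null; python3 nxt.py 0 0
python3 -m creep '[[[0,0,0,0,0,0,0],[0,0,0,0,0,0,0]]]'>/dev/null; python3 nxt.py 0 0
```

```text
shift mm [-0.7  0.6 -2.7] turn [-0.0008 -0.0013 -0.0008]
axial F 5.372022102968504 s 2.651832089639042 [-0.81  0.22  0.47  1.97  0.2   0.49  1.02] 0.003
shift mm [-0.7  0.6 -2.7] turn [-0.0008 -0.0012 -0.0007]
axial F 5.015881081279693 s 2.650882465805884 [-0.81  0.22  0.47  1.97  0.2   0.49  1.02] 0.001
```

```bash

python3 -m creep '[[[0,0,0,0.8,0,0,0],[0,0,0,0.8,0,0,0],[0,0,0,0.8,0,0,0]]]'>/dev/null; python3 nxt.py 0 0
python3 -m creep '[[[0,0,0,0,0,0,0]]]'>/dev/null; python3 nxt.py 0 0;python3 -m creep '[[[0,0,0,0,0,0,0]]]'>/dev/null; python3 nxt.py 0 0
```

```text
shift mm [-0.7  0.6 -3.5] turn [-0.0008 -0.0013 -0.0007]
axial F 6.280900509901252 s 3.4707806336280425 [-0.81  0.23  0.47  1.97  0.2   0.49  1.02] 0.001
shift mm [-0.7  0.6 -3.5] turn [-0.0008 -0.0013 -0.0008]
axial F 6.440375294665334 s 3.4717842515317443 [-0.81  0.23  0.47  1.97  0.2   0.49  1.02] 0.001
shift mm [-0.8  0.6 -3.5] turn [-0.0008 -0.0013 -0.0007]
axial F 6.060600744841051 s 3.484344854213397 [-0.81  0.23  0.47  1.97  0.2   0.49  1.02] 0.001
```

Plunger 1 reached about 6.2 N at roughly 5 mm, so it is good. I retract and move to plunger 2.

```bash

python3 -m creep '[[[0,0,0,-10,0,0,0],[0,0,0,-30,0,0,0],[0,0,0,-30,0,0,0],[0,0,0,-30,0,0,0]]]'; python3 nxt.py 0 0;  python3 nxt.py 1 0.008
```

```text
time: 5.3
position: [0.663, 0.1672, 0.1228]
tool_rot: [0.033, 2.619, -0.008]
ft_force: [0.2, 0.5, -0.4]
grip_width: 0.005
shift mm [-0.7  0.1 26.7] turn [ 0.0002 -0.0008 -0.0006]
axial F -0.4346957484019429 s -26.72227518042942 [-0.84  0.16  0.48  1.99  0.24  0.54  0.98] 0.022
shift mm [  8.1 -71.2  13.6] turn [ 0.0002 -0.0008 -0.0006]
axial F -0.4346957484019429 s -21.61155763774749 [-0.84  0.16  0.48  1.99  0.24  0.54  0.98] 0.022
```

```bash

python3 -m creep '[[[0,4,-30,0,0,0,0],[0,8,-65,0,0,0,0],[0,8,-71,3,0,0,0],[0,8,-71,12,0,0,0],[0,8,-71,13,0,0,0]]]'>/dev/null; python3 nxt.py 1 0;
python3 -m creep '[[[0,0,0,2,0,0,0],[0,0,0,4,0,0,0],[0,0,0,4,0,0,0],[0,0,0,4,0,0,0]]]'>/dev/null; python3 nxt.py 1 0
```

```text
shift mm [-1.  -0.4  7.1] turn [-0.0012 -0.0029  0.0002]
axial F -0.060142549341315424 s -7.1169518762944595 [-0.74  0.14  0.51  2.05  0.16  0.48  1.17] 0.016
shift mm [ 0.  -0.3  4.4] turn [-0.0005 -0.0014  0.    ]
axial F -0.2708374852106236 s -4.419138068464116 [-0.73  0.14  0.51  2.05  0.15  0.47  1.18] 0.004
```

```bash

python3 -m creep '[[[0,0,0,1,0,0,0],[0,0,0,2,0,0,0],[0,0,0,2,0,0,0],[0,0,0,2,0,0,0]]]'>/dev/null; python3 nxt.py 1 0
python3 -m creep '[[[0,0,0,1,0,0,0],[0,0,0,2,0,0,0],[0,0,0,2,0,0,0],[0,0,0,2,0,0,0]]]'>/dev/null; python3 nxt.py 1 0
python3 -m creep '[[[0,0,0,1,0,0,0],[0,0,0,2,0,0,0],[0,0,0,2,0,0,0],[0,0,0,2,0,0,0]]]'>/dev/null; python3 nxt.py 1 0
```

```text
shift mm [0.  0.3 2.5] turn [-0.0008 -0.0013 -0.0008]
axial F -1.0654764690952812 s -2.4877049533513125 [-0.73  0.15  0.5   2.05  0.15  0.47  1.18] 0.002
shift mm [0.1 0.3 0.5] turn [-0.0008 -0.0012 -0.0008]
axial F 2.4977282158113727 s -0.48768020934766304 [-0.73  0.15  0.5   2.04  0.14  0.46  1.18] 0.001
shift mm [ 0.1  0.3 -1.5] turn [-0.0008 -0.0013 -0.0007]
axial F 2.970846177117158 s 1.5401657047326907 [-0.73  0.16  0.5   2.04  0.14  0.46  1.19] 0.002
```

```bash

python3 -m creep '[[[0,0,0,1,0,0,0],[0,0,0,2,0,0,0],[0,0,0,2,0,0,0],[0,0,0,2,0,0,0]]]'>/dev/null; python3 nxt.py 1 0
python3 -m creep '[[[0,0,0,0.7,0,0,0],[0,0,0,1.4,0,0,0],[0,0,0,1.4,0,0,0],[0,0,0,1.4,0,0,0]]]'>/dev/null; python3 nxt.py 1 0
```

```text
shift mm [ 0.1  0.3 -3.5] turn [-0.0008 -0.0013 -0.0007]
axial F 2.350602890396954 s 3.54429689885997 [-0.72  0.16  0.5   2.04  0.13  0.45  1.19] 0.002
shift mm [ 0.1  0.4 -4.9] turn [-0.0009 -0.0013 -0.0008]
axial F 3.696924760880427 s 4.947308552102595 [-0.72  0.17  0.5   2.04  0.13  0.45  1.19] 0.001
```

```bash

python3 -m creep '[[[0,0,0,1,0,0,0],[0,0,0,2,0,0,0],[0,0,0,2,0,0,0],[0,0,0,2,0,0,0]]]'>/dev/null; python3 nxt.py 1 0
python3 -m creep '[[[0,0,0,0.8,0,0,0],[0,0,0,1.5,0,0,0],[0,0,0,1.5,0,0,0]]]'>/dev/null; python3 nxt.py 1 0
python3 -m creep '[[[0,0,0,0,0,0,0]]]'>/dev/null; python3 nxt.py 1 0
```

```text
shift mm [ 0.1  0.4 -6.9] turn [-0.0009 -0.0012 -0.0007]
axial F 4.8478179289123045 s 6.947944800821757 [-0.72  0.17  0.5   2.04  0.13  0.45  1.2 ] 0.001
shift mm [ 0.1  0.3 -8.5] turn [-0.0008 -0.0012 -0.0007]
axial F 6.199585165788863 s 8.474895860931236 [-0.72  0.18  0.5   2.04  0.12  0.44  1.2 ] 0.001
shift mm [ 0.1  0.4 -8.4] turn [-0.0009 -0.0013 -0.0007]
axial F 5.0946896775546975 s 8.43784822062254 [-0.72  0.18  0.5   2.04  0.12  0.44  1.2 ] 0.001
```

```bash

python3 -m creep '[[[0,0,0,0.6,0,0,0],[0,0,0,0.6,0,0,0]]]'>/dev/null; python3 nxt.py 1 0
python3 -m creep '[[[0,0,0,0,0,0,0]]]'>/dev/null; python3 nxt.py 1 0
python3 -m creep '[[[0,0,0,0,0,0,0]]]'; python3 nxt.py 1 0
python3 -m creep '[[[0,0,0,-12,0,0,0],[0,0,0,-35,0,0,0],[0,0,0,-35,0,0,0],[0,0,0,-35,0,0,0]]]'; python3 nxt.py 1 0;  python3 nxt.py 2 0.006
```

```text
shift mm [ 0.1  0.3 -9. ] turn [-0.0008 -0.0012 -0.0007]
axial F 5.020718014071378 s 9.028788228273687 [-0.72  0.18  0.5   2.04  0.12  0.44  1.2 ] 0.002
shift mm [ 0.1  0.3 -9. ] turn [-0.0008 -0.0013 -0.0007]
axial F 6.362189206488449 s 9.027099793514962 [-0.72  0.18  0.5   2.04  0.12  0.44  1.2 ] 0.002
time: 9.4
position: [0.6696, 0.0955, 0.0923]
tool_rot: [0.034, 2.619, -0.01]
ft_force: [-3.3, -0.8, 4.5]
grip_width: 0.003
shift mm [ 0.1  0.3 -9. ] turn [-0.0008 -0.0012 -0.0007]
axial F 5.567707768609672 s 8.985625580207072 [-0.72  0.18  0.5   2.04  0.12  0.44  1.2 ] 0.002
time: 9.8
position: [0.6518, 0.0969, 0.1227]
tool_rot: [0.033, 2.619, -0.008]
ft_force: [-0.3, 0.2, 0.6]
grip_width: 0.004
shift mm [-0.1 -0.6 26.3] turn [ 0.0006 -0.001  -0.0002]
axial F 0.7216173719738078 s -26.283031082400495 [-0.76  0.09  0.52  2.06  0.19  0.51  1.14] 0.025
shift mm [-10.4 -75.3  26.2] turn [ 0.0006 -0.001  -0.0002]
axial F 0.7216173719738078 s -32.21887101058073 [-0.76  0.09  0.52  2.06  0.19  0.51  1.14] 0.025
```

Plunger 2 went in about 10–11 mm at roughly 5.7 N, so it looks like the tired one. Plungers 3 and 4 still need testing.

```bash

python3 -m creep '[[[0,-5,-35,0,0,0,0],[0,-10,-70,0,0,0,0],[0,-10.5,-75,10,0,0,0],[0,-10.5,-75,22,0,0,0],[0,-10.5,-75,26,0,0,0]]]'>/dev/null; python3 nxt.py 2 0;
python3 -m creep '[[[0,0,0,1,0,0,0],[0,0,0,2,0,0,0],[0,0,0,2,0,0,0],[0,0,0,2,0,0,0]]]'>/dev/null; python3 nxt.py 2 0
```

```text
shift mm [-1.7  1.3  4.3] turn [-0.0022 -0.0044 -0.001 ]
axial F -0.28327283164222455 s -4.343905552654371 [-0.61  0.15  0.54  2.05 -0.03  0.45  1.47] 0.084
shift mm [0.4 0.1 4.2] turn [-0.0003 -0.0009 -0.0003]
axial F -0.4673011768843331 s -4.201907505230862 [-0.61  0.15  0.54  2.05 -0.04  0.45  1.48] 0.001
```

```bash

python3 -m creep '[[[0,0,0,1,0,0,0],[0,0,0,2,0,0,0],[0,0,0,2,0,0,0],[0,0,0,2,0,0,0]]]'>/dev/null; python3 nxt.py 2 0
python3 -m creep '[[[0,0,0,1,0,0,0],[0,0,0,2,0,0,0],[0,0,0,2,0,0,0],[0,0,0,2,0,0,0]]]'>/dev/null; python3 nxt.py 2 0
python3 -m creep '[[[0,0,0,1,0,0,0],[0,0,0,2,0,0,0],[0,0,0,2,0,0,0],[0,0,0,2,0,0,0]]]'>/dev/null; python3 nxt.py 2 0
```

```text
shift mm [0.2 0.5 2. ] turn [-0.0007 -0.0013 -0.0007]
axial F 1.098136236841898 s -1.9701197056642794 [-0.61  0.15  0.54  2.05 -0.04  0.45  1.48] 0.002
shift mm [0.3 0.5 0. ] turn [-0.0006 -0.0012 -0.0007]
axial F 3.108803261889189 s -0.014924212641434436 [-0.61  0.16  0.54  2.04 -0.05  0.44  1.49] 0.002
shift mm [ 0.3  0.5 -2. ] turn [-0.0007 -0.0012 -0.0007]
axial F 5.235257335597862 s 1.9962803808285778 [-0.6   0.16  0.54  2.04 -0.05  0.44  1.49] 0.001
```

```bash

python3 -m creep '[[[0,0,0,0.8,0,0,0],[0,0,0,0.8,0,0,0],[0,0,0,0.8,0,0,0]]]'>/dev/null; python3 nxt.py 2 0
python3 -m creep '[[[0,0,0,0,0,0,0]]]'>/dev/null; python3 nxt.py 2 0
python3 -m creep '[[[0,0,0,0,0,0,0]]]'>/dev/null; python3 nxt.py 2 0
```

```text
shift mm [ 0.3  0.5 -2.8] turn [-0.0006 -0.0012 -0.0007]
axial F 7.48335580926572 s 2.786574305211484 [-0.6   0.16  0.54  2.04 -0.06  0.44  1.49] 0.001
shift mm [ 0.3  0.5 -2.8] turn [-0.0006 -0.0011 -0.0006]
axial F 7.085367561013988 s 2.783065834521731 [-0.6   0.16  0.54  2.04 -0.06  0.44  1.49] 0.002
shift mm [ 0.3  0.5 -2.8] turn [-0.0006 -0.0012 -0.0008]
axial F 6.707882434547191 s 2.7750214418004653 [-0.6   0.16  0.54  2.04 -0.06  0.44  1.49] 0.002
```

```bash

python3 -m creep '[[[0,0,0,-12,0,0,0],[0,0,0,-30,0,0,0],[0,0,0,-30,0,0,0],[0,0,0,-30,0,0,0]]]'; python3 nxt.py 3 0.006
```

```text
time: 12.8
position: [0.6617, 0.021, 0.1233]
tool_rot: [0.034, 2.619, -0.009]
ft_force: [-0.3, 0.2, -0.9]
grip_width: 0.006
shift mm [  0.6 -73.7  20.6] turn [-0.0004 -0.0011 -0.0005]
axial F -0.6094690805762797 s -26.55069434135584 [-0.64  0.09  0.56  2.06  0.03  0.49  1.43] 0.018
```

```bash

python3 -m creep '[[[0,0.5,-35,0,0,0,0],[0,0.5,-70,0,0,0,0],[0,0.5,-74,8,0,0,0],[0,0.5,-74,18,0,0,0],[0,0.5,-74,20,0,0,0]]]'>/dev/null; python3 nxt.py 3 0;
python3 -m creep '[[[0,0,0,1,0,0,0],[0,0,0,2,0,0,0],[0,0,0,2,0,0,0],[0,0,0,2,0,0,0]]]'>/dev/null; python3 nxt.py 3 0
python3 -m creep '[[[0,0,0,1,0,0,0],[0,0,0,2,0,0,0],[0,0,0,2,0,0,0],[0,0,0,2,0,0,0]]]'>/dev/null; python3 nxt.py 3 0
python3 -m creep '[[[0,0,0,1,0,0,0],[0,0,0,2,0,0,0],[0,0,0,2,0,0,0],[0,0,0,2,0,0,0]]]'>/dev/null; python3 nxt.py 3 0
```

```text
shift mm [-1.6  1.3  5.2] turn [-0.0022 -0.0045 -0.0012]
axial F 0.35327400063077863 s -5.185430227342256 [-0.49  0.14  0.57  2.05 -0.21  0.46  1.77] 0.033
shift mm [0.4 0.2 5.1] turn [-0.0004 -0.0009 -0.0003]
axial F -0.7330174429823784 s -5.067926934403501 [-0.49  0.15  0.57  2.05 -0.22  0.45  1.77] 0.001
shift mm [0.2 0.5 2.9] turn [-0.0008 -0.0014 -0.0007]
axial F -0.514770096568544 s -2.866322189538534 [-0.49  0.15  0.57  2.05 -0.22  0.45  1.78] 0.001
shift mm [0.3 0.6 0.9] turn [-0.0008 -0.0012 -0.0007]
axial F 1.9866033897457471 s -0.9272832695529064 [-0.48  0.16  0.57  2.05 -0.23  0.45  1.78] 0.001
```

```bash

python3 -m creep '[[[0,0,0,1,0,0,0],[0,0,0,2,0,0,0],[0,0,0,2,0,0,0],[0,0,0,2,0,0,0]]]'>/dev/null; python3 nxt.py 3 0
python3 -m creep '[[[0,0,0,0.6,0,0,0],[0,0,0,1.2,0,0,0],[0,0,0,1.2,0,0,0]]]'>/dev/null; python3 nxt.py 3 0
python3 -m creep '[[[0,0,0,0,0,0,0]]]'>/dev/null; python3 nxt.py 3 0
```

```text
shift mm [ 0.3  0.6 -1.1] turn [-0.0008 -0.0011 -0.0007]
axial F 4.18930764684835 s 1.0582658525499038 [-0.48  0.16  0.57  2.05 -0.24  0.45  1.79] 0.002
shift mm [ 0.3  0.6 -2.3] turn [-0.0008 -0.0012 -0.0008]
axial F 4.049162808218145 s 2.3084389577801447 [-0.48  0.16  0.56  2.05 -0.24  0.44  1.79] 0.002
shift mm [ 0.3  0.6 -2.3] turn [-0.0008 -0.0011 -0.0008]
axial F 5.880161255455147 s 2.2911279934679953 [-0.48  0.16  0.56  2.05 -0.24  0.44  1.79] 0.001
```

```bash

python3 -m creep '[[[0,0,0,0.8,0,0,0],[0,0,0,0.8,0,0,0]]]'>/dev/null; python3 nxt.py 3 0
python3 -m creep '[[[0,0,0,0,0,0,0]]]'>/dev/null; python3 nxt.py 3 0
python3 -m creep '[[[0,0,0,0,0,0,0]]]'>/dev/null; python3 nxt.py 3 0
```

```text
shift mm [ 0.3  0.6 -3.1] turn [-0.0009 -0.0012 -0.0007]
axial F 6.043019207979107 s 3.1249074277519213 [-0.48  0.17  0.56  2.05 -0.24  0.44  1.79] 0.002
shift mm [ 0.4  0.6 -3.1] turn [-0.0008 -0.0011 -0.0007]
axial F 5.66209137551056 s 3.093909738545812 [-0.48  0.17  0.56  2.05 -0.24  0.44  1.79] -0.0
shift mm [ 0.3  0.6 -3.1] turn [-0.0008 -0.0011 -0.0008]
axial F 5.51183006231126 s 3.0820377463826665 [-0.48  0.17  0.56  2.05 -0.24  0.44  1.79] 0.002
```

All four are tested: about 5, 10.5, 4.6 and 4.7 mm, so the second from the left is the tired one. I retract and bring the tool upright in front of its toggle.

```bash

python3 -m creep '[[[0,0,0,-20,0,0,0],[0,0,0,-65,0,0,0],[0,0,0,-105,0,0,0],[0,0,0,-110,0,0,0]]]'; python3 - <<'E'
from h import *
go((.515,.099,.17),rot(-.025,0))
E
```

```text
time: 16.1
position: [0.6203, -0.052, 0.1974]
tool_rot: [0.034, 2.612, -0.006]
ft_force: [0.9, 0.1, 1.2]
grip_width: 0.008
shift mm [108.2 148.2 -31.1] turn [ 0.0019  0.529  -0.0012]
```

```bash

python3 -m creep '[[[0,30,30,-15,0,0.05,0],[0,60,60,-28,0,0.15,0],[0,85,95,-30,0,0.28,0],[0,105,130,-31,0,0.41,0],[0,108,148,-31,0,0.529,0]]]'; python3 -m creep '[[[0,0,0,0,0,0,0],[0,0,0,0,0,0,0],[0,0,0,0,0,0,0]]]';python3 - <<'E'
from h import *
go((.53,.099,.074),rot(-.025,0))
print(ctrl.get_state()["joint_positions"].round(2))
for n in("top",):cv2.imwrite("pics/t2.png",cv2.resize(ctrl.get_image(n)[90:210,155:295,::-1],(560,480),interpolation=2))
E
```

```text
time: 16.6
position: [0.5113, 0.1032, 0.1643]
tool_rot: [-0.032, -3.127, -0.003]
ft_force: [0.4, -0.8, -0.0]
grip_width: 0.003
time: 16.9
position: [0.5136, 0.0974, 0.1651]
tool_rot: [-0.043, -3.134, 0.001]
ft_force: [-1.4, -0.3, -0.2]
grip_width: 0.002
shift mm [-17.    2.2  91. ] turn [-0.0009 -0.0069 -0.0024]
[-0.67  0.09  0.46  1.85 -0.04  1.22  1.35]
```

```bash

python3 -m creep '[[[0,-5,2,25,0,0,0],[0,-10,2,55,0,0,0],[0,-14,2,80,0,-0.006,0],[0,-15,2,90,0,-0.006,0],[0,-15,2,90,0,-0.006,0]]]';python3 -m creep '[[[0,0,0,0,0,0,0],[0,0,0,0,0,0,0]]]'; python3 - <<'E'
from h import *
go((.59,.100,.074),rot(-.025,0))
E
```

```text
time: 17.45
position: [0.5274, 0.0995, 0.075]
tool_rot: [-0.042, -3.139, 0.001]
ft_force: [0.3, 0.5, 0.9]
grip_width: 0.005
time: 17.65
position: [0.5296, 0.1004, 0.0772]
tool_rot: [0.041, 3.139, 0.002]
ft_force: [1.0, -0.6, -0.2]
grip_width: 0.005
shift mm [-60.4   1.1   3.3] turn [ 0.001   0.0018 -0.0012]
```

```bash

python3 -m creep '[[[0,-8,0,3,0,0,0],[0,-16,0,3,0,0,0],[0,-22,0,3,0,0,0],[0,-28,0,3,0,0,0],[0,-34,0,3,0,0,0]]]'
python3 -m creep '[[[0,-4,0,0,0,0,0],[0,-8,0,0,0,0,0],[0,-12,0,0,0,0,0],[0,-16,0,0,0,0,0],[0,-18,0,0,0,0,0]]]'
python3 -m creep '[[[0,0,0,0,0,0,0],[0,0,0,0,0,0,0]]]'
```

```text
time: 18.15
position: [0.5629, 0.0996, 0.0724]
tool_rot: [-0.04, -3.14, 0.001]
ft_force: [-2.3, 0.2, 1.6]
grip_width: 0.007
time: 18.65
position: [0.5808, 0.0987, 0.0723]
tool_rot: [-0.041, -3.14, 0.001]
ft_force: [-1.7, -0.1, -0.5]
grip_width: 0.005
time: 18.85
position: [0.5808, 0.0987, 0.0724]
tool_rot: [-0.041, -3.141, 0.001]
ft_force: [-0.6, 0.1, 0.1]
grip_width: 0.008
```

```bash

python3 -m creep '[[[0,-2,0,0,0,0,0],[0,-4,0,0,0,0,0],[0,-6,0,0,0,0,0]]]'
python3 -m creep '[[[0,-1.5,0,0,0,0,0],[0,-3,0,0,0,0,0]]]'
python3 - <<'E'
from h import *
cv2.imwrite("pics/s3.png",cv2.resize(ctrl.get_image("scene")[140:310,180:290,::-1],(388,600),interpolation=2))
E
```

```text
time: 19.15
position: [0.5861, 0.0987, 0.0722]
tool_rot: [-0.041, -3.139, 0.001]
ft_force: [-2.9, 0.0, -0.2]
grip_width: 0.005
time: 19.35
position: [0.5885, 0.0986, 0.0722]
tool_rot: [-0.041, -3.138, 0.001]
ft_force: [-6.8, 0.7, 2.2]
grip_width: 0.006
```

View pics/s3.png

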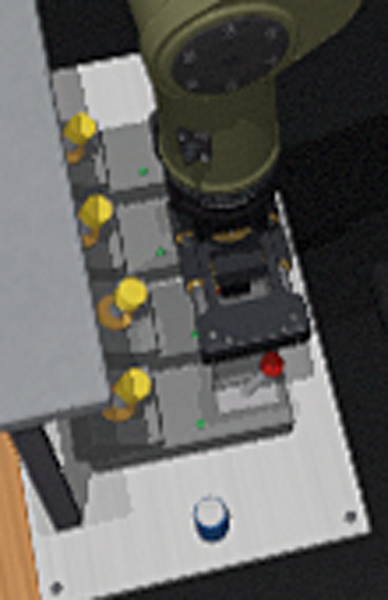

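The picture shows the gripper over block 2, with ball 1 still leaning to the robot at (272,364). The force rose to 6.8 N at the predicted stop. I give one small nudge more, then back off and check.

```bash

python3 -m creep '[[[0,-1,0,0,0,0,0],[0,-1,0,0,0,0,0]]]'
python3 -m creep '[[[0,5,0,0,0,0,0],[0,15,0,0,0,0,0],[0,35,0,0,0,0,0],[0,50,0,0,0,0,0],[0,60,0,0,0,0,0]]]'
python3 -m creep '[[[0,0,0,-30,0,0,0],[0,0,0,-70,0,0,0],[0,20,0,-110,0,0,0],[0,50,0,-140,0,0,0],[0,80,0,-150,0,0,0]]]'
python3 -m creep '[[[0,0,40,-20,0,0,0],[0,0,80,-30,0,0,0],[0,0,120,-30,0,0,0],[0,0,160,-30,0,0,0],[0,0,200,-30,0,0,0]]]'
python3 -m creep '[[[0,0,30,0,0,0,0],[0,0,60,0,0,0,0],[0,0,60,0,0,0,0],[0,0,60,0,0,0,0]]]'
python3 - <<'E'
from h import *
np.set_printoptions(precision=4,suppress=True)
roi={"top":(165,100,290,185),"scene":(185,140,285,300)}
p={}
for n in roi:
    p[n]=im=ctrl.get_image(n);x0,y0,x1,y1=roi[n]
    for c,s in blobs(im,"r"):
        if x0<c[0]<x1 and y0<c[1]<y1: print(n,c,plane(n,c,.0815))
    q=cv2.cvtColor(cv2.imread(f"pics/{n}0.png"),cv2.COLOR_BGR2RGB)
a=p["top"][90:210,155:295,::-1];b=p["scene"][140:310,180:290,::-1]
cv2.imwrite("pics/c4.png",cv2.hconcat([cv2.resize(a,(490,420),interpolation=2),cv2.resize(b,(272,420),interpolation=2)]))
E
```

```text
time: 19.6
position: [0.5886, 0.0987, 0.072]
tool_rot: [-0.04, -3.136, 0.001]
ft_force: [-6.9, -0.3, 1.6]
grip_width: 0.005
time: 20.1
position: [0.5299, 0.1004, 0.0729]
tool_rot: [0.04, 3.141, 0.001]
ft_force: [-0.4, 0.0, -0.8]
grip_width: 0.008
time: 20.6
position: [0.4522, 0.1025, 0.2265]
tool_rot: [0.042, 3.135, 0.004]
ft_force: [-0.2, 1.0, -0.3]
grip_width: 0.008
time: 21.1
position: [0.4562, 0.304, 0.2532]
tool_rot: [0.041, 3.14, 0.002]
ft_force: [0.9, 0.4, 0.9]
grip_width: 0.009
time: 21.5
position: [0.4576, 0.3624, 0.2524]
tool_rot: [-0.039, -3.141, 0.001]
ft_force: [0.4, -0.3, -0.2]
grip_width: 0.007
top [211.9231 156.1538] [0.6083 0.0985 0.0815]
top [191.2143 163.6429] [0.5805 0.1703 0.0815]
top [232.8462 164.4615] [0.5789 0.0246 0.0815]
top [254.0909 165.3636] [ 0.5764 -0.0499  0.0815]
scene [237.7037 171.5556] [ 0.5723 -0.0495  0.0815]
scene [243.1034 193.6897] [0.5745 0.0229 0.0815]
scene [238.697  220.9091] [0.6048 0.0988 0.0815]
scene [256.6571 242.9429] [0.5752 0.1707 0.0815]
```

View pics/c4.png

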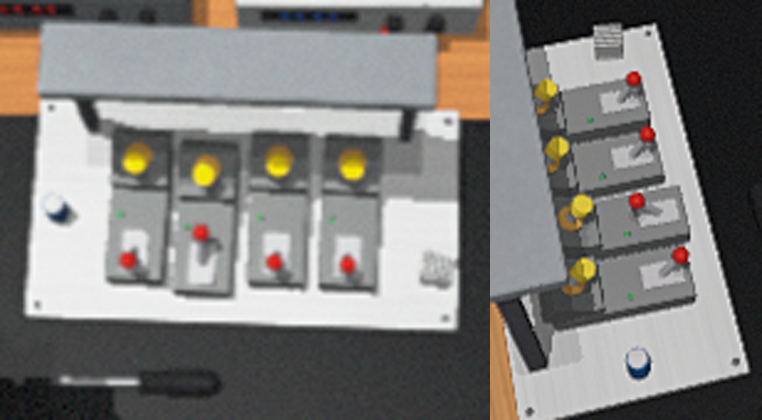

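The second toggle's ball has moved away from the robot, in the top view from crop (198,272) to (200,232). The other three balls are at the same pixels as at the start, and the capacitor and heatsink look unmoved. The arm is clear, so I hand the job in.

```bash
python3 -c "
from bench import ctrl
print(ctrl.close_job(), ctrl.get_state()['time'])"
```

```text
the job is handed in; nothing more can be done
the job is handed in; nothing more can be done
```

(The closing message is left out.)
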